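# Set out the ribbon-change kit beside the date coder

## Task

Set out the kit for a ribbon change: stand the full ribbon roll (the fatter of the two black rolls) centred on the round plate and set the retaining cap, knob up, centred on top of that roll; lay the brass type holder flat on the bench midway between the round plate and the type box, in line with their centres; and stand the empty white core upright on the bench close behind the type box (on its side away from the robot, a finger's width or two clear), opposite the middle of that side. Leave the part-used roll, the screw jar and the screwdriver where they are.

Things in the scene. Friction and masses are not known exactly. Their poses are not given: they have to be found in the camera images.
- full_roll: Full ribbon roll, loose, standing on its flat end: solid black cylinder 60 mm in diameter, 35 mm high, with a white 26 mm ring in the middle of its top face. Origin at the centre of its underside, z up. About 0.15 kg.
- used_roll: Part-used ribbon roll, loose, like the full one but only 42 mm in diameter, 35 mm high. It is not part of the kit and stays where it is. Origin at the centre of its underside, z up.
- core: Empty ribbon core, loose, standing on end: white plastic tube 34 mm outside diameter, 26 mm bore, 42 mm high. Origin at the centre of its underside, z up. About 30 g.
- cap: Retaining cap, loose: steel flange disc 46 mm in diameter and 6 mm thick at the bottom, with a black ribbed knob 30 mm in diameter and 20 mm high above it (26 mm in all). Grip it by the knob. Origin at the centre of the flange's underside, z up through the knob. About 60 g.
- holder: Type holder, loose, lying flat: brass bar 80 mm long (its x axis), 26 mm wide (y), 20 mm high (z), with five dark type slugs in its top. Origin at the centre of its underside. About 0.14 kg. It may lie at any angle in its place.
- plate: Round grey plate, fixed to the bench: 96 mm in diameter, 10 mm thick, dark rubber disc inlaid in its top. Origin at the centre of its underside, so its top is 10 mm above the origin. Its y axis lies along the line through its centre and the type box's.
- typebox: Type box, fixed to the bench: low teal box, 100 mm deep (x) by 80 mm wide (y) by 18 mm high, filled with rows of small type; nothing in it moves. Origin at the centre of its underside; its x axis points to its far side, away from the robot, within 0.12 rad of world x. It stands about 260 mm to the left or to the right of the round plate.
- jar: Screw jar, loose bystander: small amber glass jar with a bare metal lid, 44 mm in diameter, 45 mm high, behind the row of plate and box. Stays where it is. Origin at the centre of its underside.
- driver: Screwdriver, loose bystander: 160 mm long, lying on the bench on the robot's left, red handle towards its -x end, its -x end towards the robot. Stays where it is. Origin on the bench below about its middle.
There are look-alikes about, which are no part of the job. Leave any green or turquoise look-alike of the cap alone.

How it is judged (in metres and radians):
At the end, for the whole second after the job is handed in: Full roll on plate (12 mm of centre); cap flat, knob up, on it (10 mm); holder flat on the bench, 16 mm of the plate-box line, at most 145 mm from either centre; core upright on the bench 66 to 120 mm behind the box's centre, 22 mm of its middle line; all at rest (horizontal distance between full_roll and plate below 0.012 m and z of full_roll in the frame of plate between 0.007 and 0.014 m and angle between each of full_roll, cap, holder, core's own z axis and vertical below 0.12 rad and horizontal distance between cap and full_roll below 0.01 m and z of cap in the frame of full_roll between 0.032 and 0.039 m and horizontal distance between holder and plate below 0.145 m and horizontal distance between holder and typebox below 0.145 m and x of holder in the frame of plate between -0.016 and 0.016 m and height (world z) of each of holder, core below 0.005 m and x of core in the frame of typebox between 0.066 and 0.12 m and y of core in the frame of typebox between -0.022 and 0.022 m and linear speed of each of full_roll, cap, holder, core below 0.01 m/s and angular speed of each of full_roll, cap, holder, core below 0.1 rad/s); the robot touches nothing.
It fails at once if the part-used roll is moved more than 25 mm (distance of used_roll from where it was at the start of the episode above 0.025 m).
It fails at once if the screw jar is moved more than 25 mm (distance of jar from where it was at the start of the episode above 0.025 m).
It fails at once if the screwdriver is moved more than 30 mm (distance of driver from where it was at the start of the episode above 0.03 m).
It also fails if it takes over 88 s, if anything falls off the work surface, if the arm or the gripper's body presses on something with over 40 N, if the wrist force passes 120 N, or if a joint passes its speed limit or range.

## Robot

A 6-joint arm with a two-finger parallel gripper is mounted at the origin on the work surface. World frame = base frame: x ahead of the robot, y to its left, z up, the work surface at z = 0. Lengths are in mm, angles in rad, forces in N, time in s.
With the tool pointing down it reaches from about 350 to 875 mm from the base axis. Payload 4.2 kg.
Tool frame: the origin (TCP) lies midway between the tips of the shut fingers; the grasp point (between the pads) lies 19 mm behind it; z points along the fingers, y is the line along which they close (so a half turn about z gives the same grasp; the last joint's range is limited). The gripper opens to 85 mm and grips with 20 to 120 N. Pads are 22 mm wide; open, the fingers measure 114 mm over their backs; the gripper's body (76 mm by 85 mm) begins 54 mm behind the grasp point. The pads swing forward as they close: fully open they stand 13 mm farther back than shut.
Start: joints at [1.535, 0.385, 0.008, 0, -1.194, -0.259], TCP at [181.561, 598.026, 231.312] pointing down, gripper open.
Joint ranges: [-3.14, 3.14], [-1.21, 2.06], [-1.07, 1.41], [-3.16, 2.05], [-2.99, -0.16], [-3.1, 3.1]. Speed limits (rad/s): [2.79, 2.79, 3.14, 3.14, 3.14, 3.14].

## Interface

Orientations are given as a unit quaternion [x, y, z, w].
In Python, from bench import read_state, get_image, job_done gives the robot as it stands.
- The arm moves only by the shell command python3 -m jog 'ROWS'. ROWS is JSON, a list of rows, each a list of 3 entries, a list of its own where there are three numbers: the shift along the world's x, y, z scaled (see below), then the turn, a rotation vector about the world's x, y, z scaled (see below), then the gripper's target within -1 to 1 (shut at 1, half-way at 0, fully open at -1). In form: [[[x, y, z], [wx, wy, wz], claw], ...]. A call has 1 to 20 rows; each row is the pose to reach, as a shift and turn from the pose commanded when the call began; what a row does not reach only later rows make up. The controller multiplies each number of a shift by 10 cm and each number of a turn by 120 degrees. A row lasts 1/10 s, in which the tool goes at most 50 mm and 8.59 degrees, less where a joint would pass 70% of its speed; a pose out of reach is approached as far as the arm can. A call with a number of a shift or a turn outside -1 to 1 is refused whole. A call with a gripper value outside its range is refused whole. The fingers move at their own pace and stop on an object; the grip force is fixed at half the most. Time passes only in rows, so rows that repeat a pose let the fingers close. It gives the time, the measured TCP pose, the force, the opening and the grip force at its end, in the units of the state.
- read_state(): the state, without advancing time (a new reading comes with each control period).
- get_image(name): name is "side" or "top"; returns a dict with "frame" (384x512x3 uint8, red, green, blue), "range_z" (384x512 float32, mm along the optical axis (not along the pixel's ray), 0 where there is no reading), "fx", "fy", "cx", "cy" (pixels), "R" (3x3) and "t" (3): a world point X has camera coordinates R X + t. Camera axes: x right, y down, z forward; pixel columns grow to the right and rows downward; lengths in mm; the calibration is good to about 2 mm. A picture is of the moment at which its call begins.
- job_done(): hands the job in; it is judged then, once.
The state is a dict: "clock": time; "joints": joint angles; "joint_vel": joint speeds; "joint_efforts": joint torques, N m; "position": TCP position; "ee_rot": TCP orientation; "contact_force": force on the tool from outside, world axes, zero at the start; "wrist_torque": the same for the moment, N m; "gripper_width": finger opening in mm; "grasp_force": force on a finger pad.
Only numpy, scipy, OpenCV 4.12 (cv2) and the standard library are available. Lean on these libraries where they do the work, as an engineer would, in place of code of your own. Each camera call takes 0.05 s, during which the arm holds its last target. There are 200 camera calls.

## Working session

There is one attempt and no reset: what is moved stays moved. The work goes in short steps, Python scripts to look and compute and a shell command to move; the robot and the scene stay as the last step left them, time stands still between calls to the robot, and variables do not carry over. Pictures are saved under pics/ and viewed, at most 14 in all, crops included, and the job is handed in when it is done.

```bash
mkdir -p pics; ls
python3 - <<'E'
from bench import *
import cv2,numpy as np
for n in("top","side"):
    d=get_image(n); cv2.imwrite(f"pics/{n}0.png",d["frame"][:,:,::-1]); np.savez(f"pics/{n}0.npz",**d)
    print(n,d["fx"],d["cx"],d["cy"],(-d["R"].T@d["t"]).round(),d["R"].round(2).tolist())
s=read_state();print(s["clock"],s["position"],s["ee_rot"],s["gripper_width"])
E
```

```text
pics
top 482.47607234905786 252.66415069121862 190.76654732306076 [ 469.   19. 1151.] [[0.01, -1.0, 0.01], [-1.0, -0.01, -0.08], [0.08, -0.01, -1.0]]
side 362.7704334032759 251.58210712937333 190.95861978437097 [ 179. -422.  617.] [[0.75, -0.66, -0.0], [-0.48, -0.53, -0.7], [0.46, 0.52, -0.72]]
0.1 [181.4449728  597.54894289 230.31961735] [ 9.89138406e-01 -1.46983814e-01 -9.75342777e-05  9.81075300e-04] 85.41870542629779
```

View pics/top0.png

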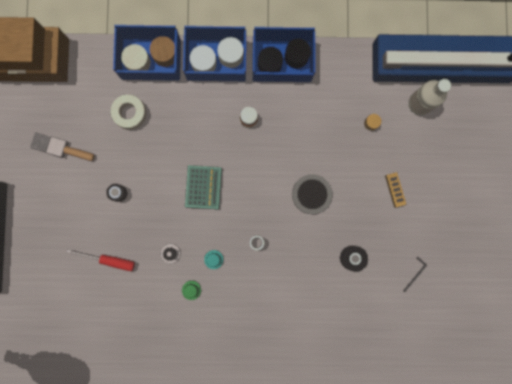

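View pics/side0.png

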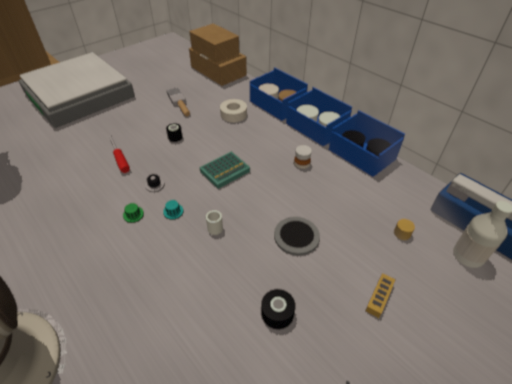

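The top view shows type box (204,187), plate (312,194), full roll (354,258), used roll (117,192), cap (170,253), core (257,243), holder (396,190), jar (249,117). Green and teal look-alikes are at (191,290) and (213,259). The side view confirms it all.

```bash
cat > h.py <<'E'
import cv2,numpy as np
from bench import *
def cast(d,u,v,z):
    R,t=np.array(d["R"]),np.array(d["t"]); c=-R.T@t
    r=R.T@np.array([(u-d["cx"])/d["fx"],(v-d["cy"])/d["fy"],1.])
    return c+r*(z-c[2])/r[2]
def heights(d):
    R,t=np.array(d["R"]),np.array(d["t"]); z=d["range_z"].astype(float)
    v,u=np.mgrid[:384,:512]
    P=np.stack([(u-d["cx"])/d["fx"]*z,(v-d["cy"])/d["fy"]*z,z],-1)
    return (P-t)@R
def blob(d,mask,u,v,r,top):
    m=np.zeros(mask.shape,np.uint8); v0,u0=max(v-r,0),max(u-r,0)
    m[v0:v+r+1,u0:u+r+1]=mask[v0:v+r+1,u0:u+r+1]
    c=max(cv2.findContours(m,cv2.RETR_EXTERNAL,cv2.CHAIN_APPROX_NONE)[0],key=cv2.contourArea)
    h=cv2.convexHull(c)[:,0]
    W=np.array([cast(d,a,b,top)[:2] for a,b in c[:,0]],np.float32)
    (cx,cy),rr=cv2.minEnclosingCircle(W)
    ra=cv2.minAreaRect(W)
    return (round(cx),round(cy),round(rr)),[np.round(q,1) for q in ra]
E
python3 - <<'E'
from h import *
d=dict(np.load("pics/top0.npz"))
P=heights(d); Z=P[...,2]
print("bench z",[round(float(Z[v,u]),1) for u,v in((230,300),(300,300),(420,150),(60,200))])
for n,u,v,r,top in(("box",204,187,26,18),("plate",312,194,26,10),("full",354,258,18,35),("used",117,192,15,35),("cap",170,253,12,6),("knob",170,253,12,26),("core",257,243,13,42),("holder",396,190,20,20),("jar",249,117,13,45),("teal",213,259,13,26)):
    k=np.abs(Z-top)<(4 if top<=10 else 8)
    w=Z[v-2:v+3,u-2:u+3]
    try: print(n,np.round(np.median(w),1),*blob(d,k.astype(np.uint8),u,v,r,top))
    except Exception as e: print(n,e)
E
```

```text
bench z [2.4, 1.2, -2.3, 0.3]
box 18.4 (572, 125, 62) [array([571.3, 125.7]), array([ 80.1, 100.3]), np.float64(87.1)]
plate 11.0 (558, -132, 48) [array([ 558.3, -132.1]), array([92.9, 92.9]), np.float64(0.5)]
full 36.1 (408, -227, 30) [array([ 408.6, -226.9]), array([58.9, 59. ]), np.float64(26.4)]
used 35.9 (556, 327, 22) [array([556.4, 326.5]), array([39.5, 41.8]), np.float64(0.6)]
cap 26.3 (414, 202, 28) [array([415. , 201.7]), array([49.3, 44.8]), np.float64(78.8)]
knob 26.3 (416, 201, 15) [array([415.7, 201.1]), array([27.5, 30.1]), np.float64(0.5)]
core 0.6 (443, -1, 16) [array([442.6,  -1.2]), array([30.6, 32.3]), np.float64(45.4)]
holder 20.5 (570, -330, 41) [array([ 570. , -329.4]), array([79.6, 28.7]), np.float64(15.2)]
jar 45.5 (738, 20, 20) [array([738.6,  20.5]), array([40.3, 37.3]), np.float64(0.5)]
teal 26.3 (402, 98, 15) [array([401.7,  98.1]), array([29.8, 27.7]), np.float64(0.8)]
```

```bash
python3 -m jog '[[[0.22,-0.5,0],[0,0,0.07],-1],[[0.44,-1,0],[0,0,0.14],-1],[[0.44,-1,0],[0,0,0.14],-1]]'
python3 -m jog '[[[0.22,-0.5,0],[0,0,0],-1],[[0.44,-1,0],[0,0,0],-1],[[0.44,-1,0],[0,0,0],-1]]'
python3 -c "from bench import *;s=read_state();print(s['clock'],s['position'],s['ee_rot'],s['joints'])"
```

```text
clock: 0.4
position: [226.4, 493.5, 230.9]
ee_rot: [1.0, -0.001, -0.001, 0.001]
contact_force: [-0.4, 0.9, 0.1]
gripper_width: 85.4
grasp_force: 0.0
clock: 0.7
position: [270.1, 394.0, 231.2]
ee_rot: [1.0, -0.003, -0.0, 0.001]
contact_force: [0.6, 1.2, -0.3]
gripper_width: 85.0
grasp_force: 0.0
0.7 [270.12944135 394.03440121 231.1714013 ] [ 9.99996359e-01 -2.53959513e-03 -4.81161083e-04  7.74608839e-04] [ 1.31054911e+00  1.33221298e-01 -3.38137028e-01 -6.00736490e-04
 -1.10118139e+00  2.55440346e-01]
```

```bash
python3 -m jog '[[[0.22,-0.5,0],[0,0,0],-1],[[0.43,-1,0],[0,0,0],-1],[[0.43,-1,0],[0,0,0],-1]]' >/dev/null
python3 -m jog '[[[0.22,-0.5,0],[0,0,0],-1],[[0.43,-1,0],[0,0,0],-1],[[0.43,-1,0],[0,0,0],-1]]'>/dev/null
python3 -m jog '[[[0.22,-0.5,0],[0,0,0],-1],[[0.43,-1,0],[0,0,0],-1],[[0.43,-1,0],[0,0,0],-1]]'
python3 -m jog '[[[0.22,-0.5,0],[0,0,0],-1],[[0.43,-0.95,-0.3],[0,0,0],-1],[[0.43,-0.95,-0.7],[0,0,0],-1],[[0.43,-0.95,-1],[0,0,0],-1],[[0.43,-0.95,-1],[0,0,0],-1]]'
```

```text
clock: 1.6
position: [399.7, 95.7, 231.2]
ee_rot: [1.0, -0.003, -0.0, 0.0]
contact_force: [-0.1, 0.1, 0.5]
gripper_width: 85.6
grasp_force: 0.0
clock: 2.1
position: [439.2, 2.6, 127.5]
ee_rot: [1.0, -0.001, -0.005, 0.001]
contact_force: [-0.4, 0.5, -0.5]
gripper_width: 85.4
grasp_force: 0.0
```

```bash
python3 -m jog '[[[0.01,-0.02,-0.4],[0,0,0],-1],[[0.02,-0.03,-0.8],[0,0,0],-1],[[0.02,-0.03,-0.8],[0,0,0],-1]]'
python3 -m jog '[[[0,0,-0.2],[0,0,0],-1],[[0,0,-0.36],[0,0,0],-1],[[0,0,-0.36],[0,0,0],1],[[0,0,-0.36],[0,0,0],1],[[0,0,-0.36],[0,0,0],1],[[0,0,-0.36],[0,0,0],1],[[0,0,-0.36],[0,0,0],1],[[0,0,-0.36],[0,0,0],1],[[0,0,-0.36],[0,0,0],1],[[0,0,-0.36],[0,0,0],1]]'
```

```text
clock: 2.4
position: [441.7, 0.3, 48.8]
ee_rot: [1.0, -0.0, -0.004, 0.001]
contact_force: [-0.1, 0.4, 0.0]
gripper_width: 85.5
grasp_force: 0.0
clock: 3.4
position: [444.9, 0.6, 17.3]
ee_rot: [1.0, -0.0, 0.002, -0.0]
contact_force: [-2.7, 1.3, 9.6]
gripper_width: 32.3
grasp_force: 58.7
```

```bash
python3 -m jog '[[[0,0,0.3],[0,0,0],1],[[0,0,0.6],[0,0,0],1],[[0,0,0.9],[0,0,0],1],[[0,0,0.9],[0,0,0],1]]'
python3 -m jog '[[[0.4,0.2,0],[0,0,0],1],[[0.72,0.4,0],[0,0,0],1],[[0.72,0.4,0],[0,0,0],1]]'>/dev/null
python3 -m jog '[[[0.4,0.2,0],[0,0,0],1],[[0.72,0.4,0],[0,0,0],1],[[0.72,0.4,0],[0,0,0],1]]'>/dev/null
python3 -m jog '[[[0.4,0.2,0],[0,0,0],1],[[0.72,0.4,0],[0,0,0],1],[[0.72,0.4,0],[0,0,0],1],[[0.72,0.4,0],[0,0,0],1]]'
python3 - <<'E'
from h import *
d=get_image("side");cv2.imwrite("pics/s1.png",d["frame"][:,:,::-1])
E
```

```text
clock: 3.8
position: [446.6, 0.9, 110.0]
ee_rot: [1.0, -0.0, 0.005, -0.001]
contact_force: [0.7, -0.5, -0.7]
gripper_width: 32.3
grasp_force: 59.7
clock: 4.8
position: [658.4, 119.8, 104.1]
ee_rot: [1.0, -0.001, -0.001, 0.0]
contact_force: [-1.1, -0.2, 0.4]
gripper_width: 32.1
grasp_force: 59.7
```

View pics/s1.png

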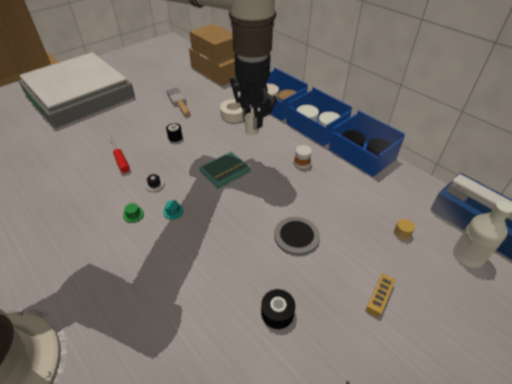

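The core is held upright in the gripper at (251,125), behind the box (225,168). I'll lower it now.

```bash
python3 -m jog '[[[0.02,0.01,-0.4],[0,0,0],1],[[0.02,0.01,-0.7],[0,0,0],1],[[0.02,0.01,-0.8],[0,0,0],1],[[0.02,0.01,-0.86],[0,0,0],1],[[0.02,0.01,-0.89],[0,0,0],1],[[0.02,0.01,-0.89],[0,0,0],1]]'
python3 -m jog '[[[0,0,0],[0,0,0],-1],[[0,0,0],[0,0,0],-1],[[0,0,0],[0,0,0],-1],[[0,0,0],[0,0,0],-1],[[0,0,0],[0,0,0],-1],[[0,0,0],[0,0,0],-1],[[0,0,0.3],[0,0,0],-1],[[0,0,0.7],[0,0,0],-1],[[0,0,1],[0,0,0],-1],[[0,0,1],[0,0,0],-1]]'
```

```text
clock: 5.45
position: [662.3, 121.2, 17.9]
ee_rot: [1.0, -0.001, 0.001, -0.0]
contact_force: [0.3, -0.3, 0.0]
gripper_width: 32.2
grasp_force: 59.7
clock: 6.45
position: [664.8, 121.9, 122.3]
ee_rot: [1.0, -0.0, 0.005, -0.001]
contact_force: [1.0, 0.8, -0.2]
gripper_width: 85.6
grasp_force: 0.0
```

```bash
python3 -m jog '[[[-0.3,-0.4,0],[0,0,0],-1],[[-0.64,-0.87,0],[0,0,0],-1],[[-0.64,-0.87,0],[0,0,0],-1]]'>/dev/null
python3 -m jog '[[[-0.3,-0.4,0],[0,0,0],-1],[[-0.64,-0.87,0],[0,0,0],-1],[[-0.64,-0.87,0],[0,0,0],-1]]'>/dev/null
python3 -m jog '[[[-0.3,-0.4,0],[0,0,0],-1],[[-0.64,-0.87,0],[0,0,0],-1],[[-0.64,-0.87,0],[0,0,0],-1]]'>/dev/null
python3 -m jog '[[[-0.3,-0.4,0],[0,0,0],-1],[[-0.64,-0.87,0],[0,0,0],-1],[[-0.64,-0.87,0],[0,0,0],-1],[[-0.64,-0.87,0],[0,0,0],-1],[[-0.64,-0.87,0],[0,0,0],-1]]'
python3 - <<'E'
from h import *
s=read_state();print(s['position'],s['joints'])
d=get_image("top");P=heights(d);k=(np.abs(P[...,2]-42)<8)&(np.abs(P[...,0]-661)<40)&(np.abs(P[...,1]-121)<40)
print("core",P[k][:,:2].mean(0),k.sum())
E
```

```text
clock: 7.85
position: [406.8, -226.7, 116.4]
ee_rot: [1.0, -0.001, 0.001, 0.0]
contact_force: [0.3, 0.4, 0.2]
gripper_width: 85.0
grasp_force: 0.0
[ 406.77728773 -226.6845429   116.42721866] [-1.58042799e-01  2.42185001e-01 -5.32043783e-01  1.81050110e-04
 -7.95501899e-01  1.72764872e+00]
core [659.83888675 121.34111434] 80
```

```bash
python3 -m jog '[[[0.01,0,-0.4],[0,0,0],-1],[[0.01,0,-0.7],[0,0,0],-1],[[0.01,0,-0.9],[0,0,0],-1],[[0.01,0,-0.9],[0,0,0],-1]]'
python3 -m jog '[[[0,0,-0.1],[0,0,0],-1],[[0,0,-0.2],[0,0,0],-1],[[0,0,-0.2],[0,0,0],1],[[0,0,-0.2],[0,0,0],1],[[0,0,-0.2],[0,0,0],1],[[0,0,-0.2],[0,0,0],1],[[0,0,-0.2],[0,0,0],1],[[0,0,-0.2],[0,0,0],1]]'
```

```text
clock: 8.3
position: [405.7, -225.6, 23.9]
ee_rot: [1.0, 0.0, -0.003, -0.001]
contact_force: [-0.0, 0.8, 0.8]
gripper_width: 85.3
grasp_force: 0.0
clock: 9.1
position: [407.2, -227.1, 7.1]
ee_rot: [1.0, -0.001, 0.001, 0.0]
contact_force: [-0.1, 1.0, 6.5]
gripper_width: 58.6
grasp_force: 64.2
```

```bash
python3 -m jog '[[[0,0,0.3],[0,0,0],1],[[0,0,0.6],[0,0,0],1],[[0,0,0.6],[0,0,0],1]]'
python3 -m jog '[[[0.4,0.3,0],[0,0,0],1],[[0.75,0.48,0],[0,0,0],1],[[0.75,0.48,0],[0,0,0],1]]'
python3 -m jog '[[[0.4,0.3,0],[0,0,0],1],[[0.75,0.47,0],[0,0,0],1],[[0.75,0.47,0],[0,0,0],1],[[0.75,0.47,0],[0,0,0],1],[[0.75,0.47,0],[0,0,0],1]]'
python3 - <<'E'
from h import *
for n in("side","top"):
    d=get_image(n);cv2.imwrite(f"pics/{n}2.png",d["frame"][:,:,::-1])
a=cv2.imread("pics/side2.png")[130:330,200:400];b=cv2.imread("pics/top2.png")[100:300,220:420]
cv2.imwrite("pics/c2.png",cv2.resize(np.hstack([a,b]),None,fx=2,fy=2))
E
```

```text
clock: 9.4
position: [409.1, -227.6, 69.6]
ee_rot: [1.0, -0.0, 0.004, 0.001]
contact_force: [1.2, 0.2, -0.6]
gripper_width: 58.4
grasp_force: 64.8
clock: 9.7
position: [486.0, -177.6, 66.1]
ee_rot: [1.0, 0.001, 0.002, 0.0]
contact_force: [-0.4, -0.4, -1.9]
gripper_width: 58.5
grasp_force: 64.9
clock: 10.2
position: [554.7, -132.4, 65.3]
ee_rot: [1.0, -0.001, -0.001, -0.0]
contact_force: [-0.8, -0.1, -1.5]
gripper_width: 58.4
grasp_force: 64.9
```

View pics/c2.png

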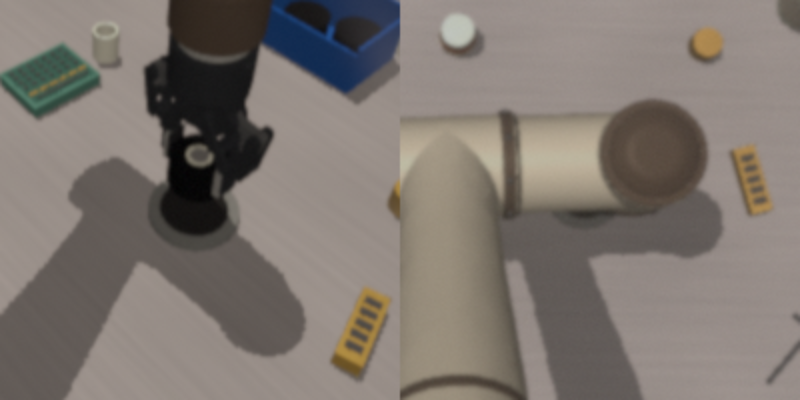

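The roll is held level above the plate in the side crop (200,155), and the core stands behind the box (105,42). I'll lower the roll.

```bash
python3 -m jog '[[[0,0,-0.3],[0,0,0],1],[[0,0,-0.4],[0,0,0],1],[[0,0,-0.46],[0,0,0],1],[[0,0,-0.49],[0,0,0],1],[[0,0,-0.49],[0,0,0],1]]'
python3 -m jog '[[[0,0,0],[0,0,0],-1],[[0,0,0],[0,0,0],-1],[[0,0,0],[0,0,0],-1],[[0,0,0],[0,0,0],-1],[[0,0,0],[0,0,0],-1],[[0,0,0.3],[0,0,0],-1],[[0,0,0.7],[0,0,0],-1],[[0,0,1],[0,0,0],-1],[[0,0,1],[0,0,0],-1]]'
python3 -m jog '[[[-0.2,0.5,0],[0,0,0],-1],[[-0.35,0.84,0],[0,0,0],-1],[[-0.35,0.84,0],[0,0,0],-1]]' >/dev/null
python3 -m jog '[[[-0.2,0.5,0],[0,0,0],-1],[[-0.35,0.83,0],[0,0,0],-1],[[-0.35,0.83,0],[0,0,0],-1]]' >/dev/null
python3 -m jog '[[[-0.2,0.5,0],[0,0,0],-1],[[-0.35,0.83,0],[0,0,0],-1],[[-0.35,0.83,0],[0,0,0],-1]]' >/dev/null
python3 -m jog '[[[-0.2,0.5,0],[0,0,0],-1],[[-0.35,0.83,0],[0,0,0],-1],[[-0.35,0.83,0],[0,0,0],-1],[[-0.35,0.83,0],[0,0,0],-1],[[-0.35,0.83,0],[0,0,0],-1]]'
python3 - <<'E'
from h import *
d=get_image("top");P=heights(d);cv2.imwrite("pics/top3.png",d["frame"][:,:,::-1])
Z=P[...,2]
R,t=d["R"],d["t"]
def uv(X): c=R@np.array(X,float)+t; return int(round(d["fx"]*c[0]/c[2]+d["cx"])),int(round(d["fy"]*c[1]/c[2]+d["cy"]))
u,v=uv([558,-132,45]); print(u,v,Z[v,u])
print("roll",blob(d,(np.abs(Z-45)<8).astype(np.uint8),u,v,20,45))
print("plate",blob(d,((Z>5)&(Z<16)).astype(np.uint8),312,194,26,10))
u,v=uv([572,-3,0]);print(read_state()["position"])
E
```

```text
clock: 10.8
position: [556.8, -132.1, 17.7]
ee_rot: [1.0, -0.001, 0.0, 0.0]
contact_force: [0.3, -0.2, -0.6]
gripper_width: 58.3
grasp_force: 65.1
clock: 11.7
position: [559.8, -132.2, 122.4]
ee_rot: [1.0, -0.0, 0.005, 0.0]
contact_force: [0.7, 0.2, -0.7]
gripper_width: 85.2
grasp_force: 0.0
clock: 13.1
position: [416.9, 199.9, 117.0]
ee_rot: [1.0, -0.002, -0.0, 0.0]
contact_force: [0.3, 0.9, -0.2]
gripper_width: 85.3
grasp_force: 0.0
313 192 48.08659287526995
roll ((558, -131, 30), [array([ 557.8, -132.1]), array([57.9, 57.7]), np.float64(0.0)])
plate ((559, -131, 49), [array([ 558.2, -132.1]), array([93. , 92.8]), np.float64(0.1)])
[416.9350492  199.75366926 117.01975292]
```

Roll centred to within 1 mm. Next is the cap.

```bash
python3 -m jog '[[[0,0.01,-0.4],[0,0,0],-1],[[0,0.01,-0.8],[0,0,0],-1],[[0,0.01,-0.9],[0,0,0],-1],[[0,0.01,-0.9],[0,0,0],-1],[[0,0.01,-0.9],[0,0,0],-1]]'
python3 -m jog '[[[0,0,-0.1],[0,0,0],-1],[[0,0,-0.17],[0,0,0],-1],[[0,0,-0.17],[0,0,0],1],[[0,0,-0.17],[0,0,0],1],[[0,0,-0.17],[0,0,0],1],[[0,0,-0.17],[0,0,0],1],[[0,0,-0.17],[0,0,0],1],[[0,0,-0.17],[0,0,0],1],[[0,0,-0.17],[0,0,0],1],[[0,0,-0.17],[0,0,0],1]]'
python3 -m jog '[[[0,0,0.3],[0,0,0],1],[[0,0,0.7],[0,0,0],1],[[0,0,1],[0,0,0],1],[[0,0,1],[0,0,0],1]]'
python3 - <<'E'
from h import *
d=get_image("side");cv2.imwrite("pics/s4.png",cv2.resize(d["frame"][60:260,70:330,::-1],None,fx=3,fy=3))
E
```

```text
clock: 13.65
position: [417.7, 202.3, 28.4]
ee_rot: [1.0, -0.001, 0.001, -0.001]
contact_force: [1.0, 0.2, 0.0]
gripper_width: 85.1
grasp_force: 0.0
clock: 14.65
position: [416.8, 202.2, 10.9]
ee_rot: [1.0, -0.001, 0.0, -0.0]
contact_force: [-1.8, -0.7, 5.5]
gripper_width: 27.7
grasp_force: 58.9
clock: 15.05
position: [418.8, 204.0, 114.3]
ee_rot: [1.0, -0.0, 0.004, -0.003]
contact_force: [-0.1, 0.6, -0.8]
gripper_width: 27.7
grasp_force: 59.2
```

View pics/s4.png

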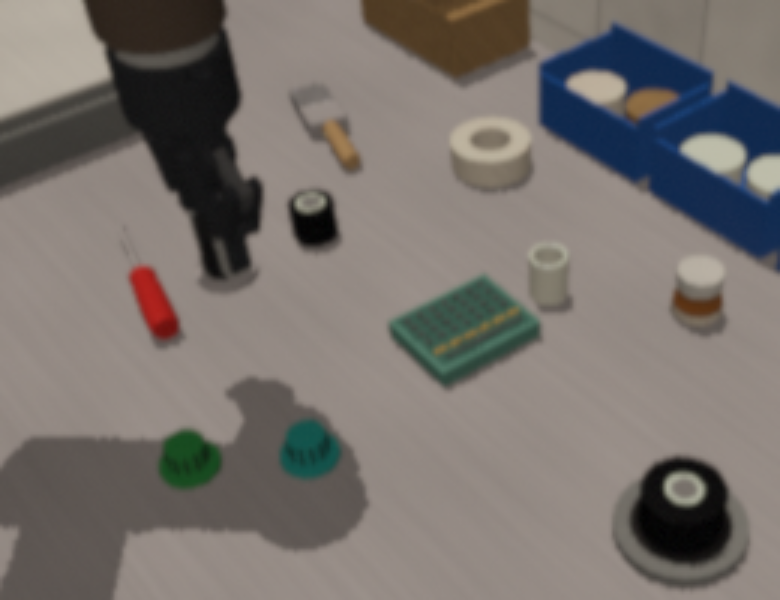

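The cap hangs level in the fingers, flange at (230,280). I'll carry it to the roll.

```bash
python3 -m jog '[[[0.2,-0.5,0],[0,0,0],1],[[0.35,-0.83,0],[0,0,0],1],[[0.35,-0.83,0],[0,0,0],1]]' >/dev/null
python3 -m jog '[[[0.2,-0.5,0],[0,0,0],1],[[0.36,-0.83,0],[0,0,0],1],[[0.36,-0.83,0],[0,0,0],1]]' >/dev/null
python3 -m jog '[[[0.2,-0.5,0],[0,0,0],1],[[0.35,-0.83,0],[0,0,0],1],[[0.35,-0.83,0],[0,0,0],1]]' >/dev/null
python3 -m jog '[[[0.2,-0.5,0],[0,0,0],1],[[0.36,-0.84,0],[0,0,0],1],[[0.36,-0.84,0],[0,0,0],1],[[0.36,-0.84,-0.3],[0,0,0],1],[[0.36,-0.84,-0.45],[0,0,0],1],[[0.36,-0.84,-0.45],[0,0,0],1],[[0.36,-0.84,-0.45],[0,0,0],1]]'
python3 - <<'E'
from h import *
d=get_image("side");cv2.imwrite("pics/s5.png",cv2.resize(d["frame"][150:290,200:400,::-1],None,fx=4,fy=4))
E
```

```text
clock: 16.7
position: [558.2, -130.1, 64.9]
ee_rot: [1.0, -0.0, -0.001, 0.0]
contact_force: [0.1, 0.2, -0.7]
gripper_width: 27.9
grasp_force: 59.7
```

View pics/s5.png

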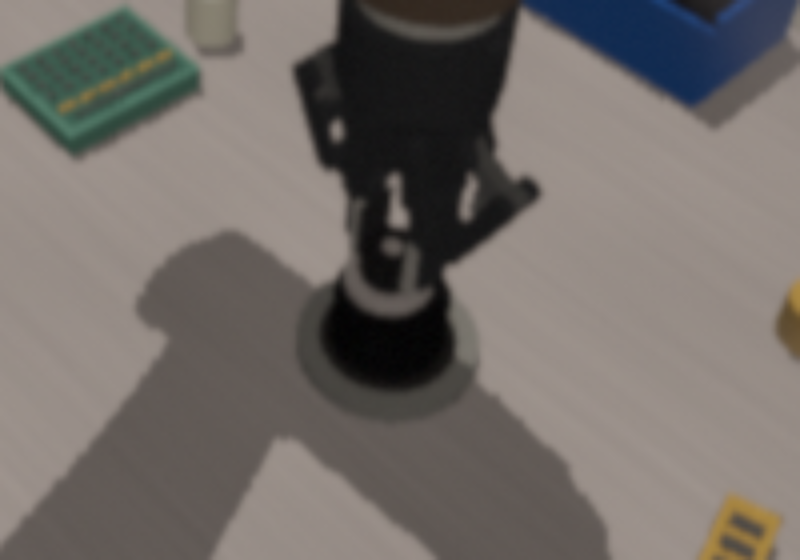

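The cap is centred above the roll (390,290).

```bash
python3 -m jog '[[[0,-0.01,-0.05],[0,0,0],1],[[0,-0.01,-0.09],[0,0,0],1],[[0,-0.01,-0.09],[0,0,0],1],[[0,-0.01,-0.09],[0,0,0],-1],[[0,-0.01,-0.09],[0,0,0],-1],[[0,-0.01,-0.09],[0,0,0],-1],[[0,-0.01,-0.09],[0,0,0],-1],[[0,-0.01,-0.09],[0,0,0],-1],[[0,-0.01,-0.09],[0,0,0],-1],[[0,-0.01,-0.09],[0,0,0],-1]]'
python3 -m jog '[[[0,0,0.3],[0,0,0],-1],[[0,0,0.7],[0,0,0],-1],[[0,0,0.8],[0,0,0],-1],[[0,0,0.8],[0,0,0],-1]]'
python3 -m jog '[[[0.03,-0.5,0],[0,0,0.06],-1],[[0.06,-1,0],[0,0,0.125],-1],[[0.06,-1,0],[0,0,0.125],-1]]' >/dev/null
python3 -m jog '[[[0.03,-0.5,0],[0,0,0],-1],[[0.06,-0.98,0],[0,0,0],-1],[[0.06,-0.98,0],[0,0,0],-1],[[0.06,-0.98,0],[0,0,0],-1],[[0.06,-0.98,0],[0,0,0],-1]]'
python3 - <<'E'
from h import *
d=get_image("top");P=heights(d);cv2.imwrite("pics/top6.png",d["frame"][:,:,::-1])
Z=P[...,2]
for n,top,h in(("flange",51,6),("knob",71,8)):
    try: print(n,blob(d,(np.abs(Z-top)<h).astype(np.uint8),313,192,20,top))
    except Exception as e: print(n,e)
d=get_image("side");cv2.imwrite("pics/s6.png",cv2.resize(d["frame"][150:330,200:440,::-1],None,fx=3,fy=3))
E
```

```text
clock: 17.75
position: [558.6, -132.0, 56.3]
ee_rot: [1.0, -0.001, 0.0, 0.0]
contact_force: [-0.4, -0.0, 0.3]
gripper_width: 85.5
grasp_force: 0.0
clock: 18.15
position: [559.8, -131.9, 138.5]
ee_rot: [1.0, -0.001, 0.002, -0.0]
contact_force: [-0.6, -0.2, -0.8]
gripper_width: 85.2
grasp_force: 0.0
clock: 18.95
position: [569.9, -329.0, 134.9]
ee_rot: [0.992, 0.13, -0.001, -0.001]
contact_force: [0.1, 0.5, 0.0]
gripper_width: 85.3
grasp_force: 0.0
flange ((558, -131, 29), [array([ 557.4, -130.8]), array([55.8, 56.3]), np.float64(33.8)])
knob ((556, -131, 16), [array([ 555.7, -130.8]), array([29.3, 29.4]), np.float64(0.5)])
```

View pics/s6.png

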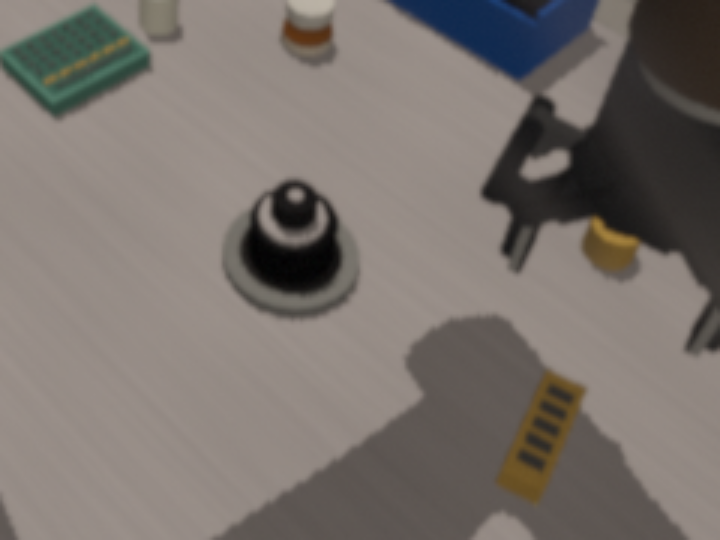

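The cap sits flat on the roll (295,215), about 2 mm off centre. Open fingers are above the holder, and the yaw matches.

```bash
python3 -m jog '[[[0,0,-0.4],[0,0,0],-1],[[0,0,-0.8],[0,0,0],-1],[[0,0,-1],[0,0,0],-1],[[0,0,-1],[0,0,0],-1]]' 
python3 -m jog '[[[0,0,-0.15],[0,0,0],-1],[[0,0,-0.27],[0,0,0],-1],[[0,0,-0.27],[0,0,0],-1],[[0,0,-0.27],[0,0,0],1],[[0,0,-0.27],[0,0,0],1],[[0,0,-0.27],[0,0,0],1],[[0,0,-0.27],[0,0,0],1],[[0,0,-0.27],[0,0,0],1],[[0,0,-0.27],[0,0,0],1],[[0,0,-0.27],[0,0,0],1],[[0,0,-0.27],[0,0,0],1]]'
python3 -m jog '[[[0,0,0.3],[0,0,0],1],[[0,0,0.7],[0,0,0],1],[[0,0,1],[0,0,0],1],[[0,0,1],[0,0,0],1],[[0,0,1],[0,0,0],1]]'
```

```text
clock: 19.45
position: [568.3, -327.8, 32.7]
ee_rot: [0.991, 0.13, -0.003, -0.002]
contact_force: [-0.2, -0.1, 0.4]
gripper_width: 85.3
grasp_force: 0.0
clock: 20.55
position: [571.1, -330.3, 10.2]
ee_rot: [0.992, 0.13, 0.001, 0.0]
contact_force: [-0.2, 0.7, 4.5]
gripper_width: 24.0
grasp_force: 61.6
clock: 21.05
position: [570.1, -329.6, 109.0]
ee_rot: [0.992, 0.129, 0.0, -0.001]
contact_force: [-0.6, -0.5, -1.5]
gripper_width: 23.9
grasp_force: 60.9
```

```bash
python3 -m jog '[[[0,0.4,0.1],[0,0,0],1],[[-0.01,0.82,0.2],[0,0,0],1],[[-0.01,0.82,0.2],[0,0,0],1]]' >/dev/null
python3 -m jog '[[[0,0.4,0],[0,0,0],1],[[-0.01,0.82,0],[0,0,0],1],[[-0.01,0.82,0],[0,0,0],1]]' >/dev/null
python3 -m jog '[[[0,0.4,0],[0,0,0],1],[[-0.01,0.82,0],[0,0,0],1],[[-0.01,0.82,0],[0,0,0],1]]' >/dev/null
python3 -m jog '[[[0,0.4,0],[0,0,0],1],[[-0.02,0.81,-0.1],[0,0,0],1],[[-0.02,0.81,-0.5],[0,0,0],1],[[-0.02,0.81,-0.7],[0,0,0],1],[[-0.02,0.81,-0.7],[0,0,0],1]]'
python3 - <<'E'
from h import *
d=get_image("side");cv2.imwrite("pics/s7.png",cv2.resize(d["frame"][130:310,150:390,::-1],None,fx=3,fy=3))
E
```

```text
clock: 22.45
position: [562.2, -4.2, 54.8]
ee_rot: [0.992, 0.129, -0.005, 0.0]
contact_force: [-1.6, -0.3, -0.7]
gripper_width: 24.1
grasp_force: 60.9
```

View pics/s7.png

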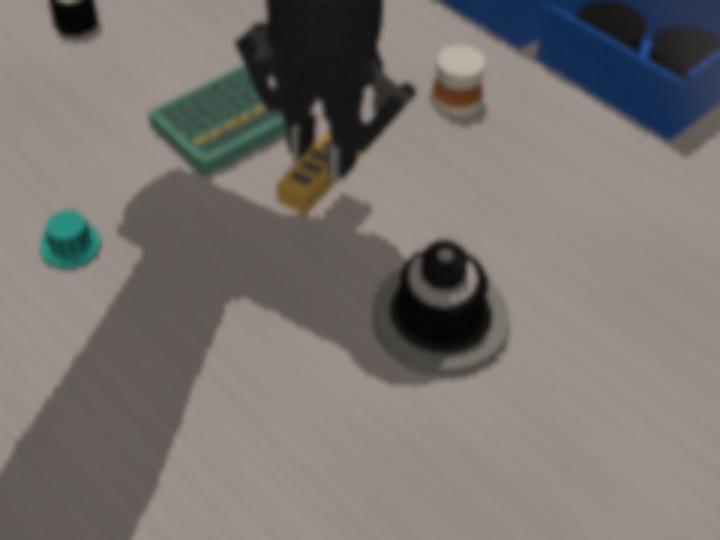

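The holder is level in the gripper (315,175), between box and plate. I'll lower it 49 mm and release.

```bash
python3 -m jog '[[[0.02,0.01,-0.3],[0,0,0],1],[[0.02,0.01,-0.42],[0,0,0],1],[[0.02,0.01,-0.47],[0,0,0],1],[[0.02,0.01,-0.49],[0,0,0],1],[[0.02,0.01,-0.49],[0,0,0],1],[[0.02,0.01,-0.49],[0,0,0],-1],[[0.02,0.01,-0.49],[0,0,0],-1],[[0.02,0.01,-0.49],[0,0,0],-1],[[0.02,0.01,-0.49],[0,0,0],-1],[[0.02,0.01,-0.49],[0,0,0],-1],[[0.02,0.01,-0.49],[0,0,0],-1],[[0.02,0.01,-0.49],[0,0,0],-1]]'
python3 -m jog '[[[0,0,0.3],[0,0,0],-1],[[0,0,0.7],[0,0,0],-1],[[0,0,1],[0,0,0],-1],[[0,0,1],[0,0,0],-1]]'
python3 -m jog '[[[-0.4,0.3,0.2],[0,0,0],-1],[[-0.8,0.6,0.4],[0,0,0],-1],[[-1,1,0.5],[0,0,0],-1],[[-1,1,0.5],[0,0,0],-1]]'>/dev/null
python3 -m jog '[[[-0.3,0.4,0],[0,0,0],-1],[[-0.5,0.8,0],[0,0,0],-1],[[-0.5,1,0],[0,0,0],-1],[[-0.5,1,0],[0,0,0],-1]]'>/dev/null
python3 -m jog '[[[-0.3,0.4,0],[0,0,0],-1],[[-0.5,0.8,0],[0,0,0],-1],[[-0.5,1,0],[0,0,0],-1],[[-0.5,1,0],[0,0,0],-1],[[-0.5,1,0],[0,0,0],-1]]'
python3 - <<'E'
from h import *
d=get_image("top");P=heights(d);cv2.imwrite("pics/top8.png",d["frame"][:,:,::-1])
Z=P[...,2]
R,t=d["R"],d["t"]
def uv(X): c=R@np.array(X,float)+t; return int(round(d["fx"]*c[0]/c[2]+d["cx"])),int(round(d["fy"]*c[1]/c[2]+d["cy"]))
for n,x,y,r,top in(("holder",565,-3,20,20),("core",661,121,13,42),("flange",558,-132,17,51),("knob",558,-132,17,71),("jar",738,20,13,45),("used",556,327,15,35)):
    u,v=uv([x,y,top])
    try: print(n,blob(d,(np.abs(Z-top)<8).astype(np.uint8),u,v,r,top))
    except Exception as e: print(n,e)
E
```

```text
clock: 23.7
position: [567.6, -2.0, 10.3]
ee_rot: [0.992, 0.13, -0.0, 0.0]
contact_force: [-0.3, -0.1, -0.3]
gripper_width: 85.4
grasp_force: 0.0
clock: 24.1
position: [570.7, -1.4, 115.3]
ee_rot: [0.991, 0.13, 0.005, -0.0]
contact_force: [-0.1, 0.2, 0.3]
gripper_width: 85.5
grasp_force: 0.0
clock: 25.4
position: [367.7, 297.1, 159.6]
ee_rot: [0.992, 0.129, -0.001, 0.001]
contact_force: [-0.3, 0.2, 0.0]
gripper_width: 85.6
grasp_force: 0.0
holder ((567, -2, 41), [array([567.5,  -1.5]), array([79.7, 26.1]), np.float64(15.1)])
core ((659, 121, 17), [array([659.7, 121.3]), array([33.2, 31.2]), np.float64(45.5)])
flange ((558, -131, 30), [array([ 558., -131.]), array([57.9, 56.8]), np.float64(18.5)])
knob ((556, -131, 16), [array([ 555.7, -130.8]), array([29.3, 29.4]), np.float64(0.5)])
jar ((738, 19, 20), [array([738.6,  20.5]), array([40.3, 37.3]), np.float64(0.5)])
used ((555, 327, 22), [array([556.4, 326.5]), array([39.5, 41.7]), np.float64(0.6)])
```

View pics/top8.png

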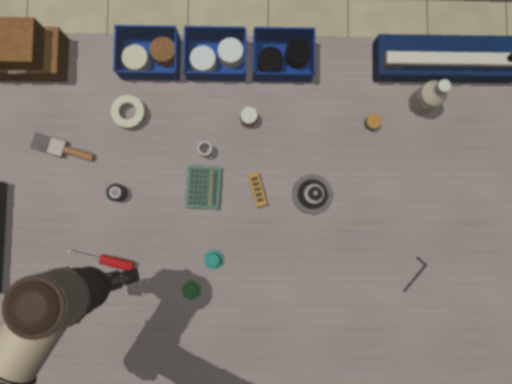

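The top view shows the holder (258,189) midway between box and plate, the core (205,148) behind the box, and the cap on the roll on the plate (313,193). The bystanders are where they started, and the gripper is clear at z = 160 mm. All positions are in tolerance.

```bash
python3 -c "from bench import *;print(job_done())"
```

```text
the job is handed in; nothing more can be done
None
```

The kit is set out and handed in at about 25 s; the camera check beforehand put the roll, cap, holder and core all within tolerance, but no verdict came back.

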